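Unbolt the shaker hood

ROBOT

A 7-joint arm with a two-finger parallel gripper is mounted at the origin on the work surface. World frame = base frame: x ahead of the robot, y to its left, z up, the work surface at z = 0. Lengths are in m, angles in degrees, forces in N, time in s.
With the tool pointing down it reaches from about 0.35 to 0.775 m from the base axis. Payload 3.1 kg.
Tool frame: the origin (TCP) lies on the centre line of the jaws, within the pads' length; the fingertips stand 17 mm ahead of it and the grasp point (between the pads) lies 2 mm behind it (robot.tip_reach is the distance from the TCP to the fingertips, in m); z points along the fingers, y is the direction in which the jaws open and shut (so a half turn about z gives the same grasp; the last joint's range is limited). The gripper opens to 85 mm and grips with 20 to 120 N. Pads are 22 mm wide; open, the fingers measure 114 mm over their backs; the gripper's body (76 mm by 85 mm) begins 54 mm behind the grasp point. The pads swing forward as they close: fully open they stand 13 mm farther back than shut.
Start: joints at [62.813, 17.813, 0.802, 86.603, -0.252, 75.585, -1.558], TCP at [0.231, -0.499, 0.221] pointing down, gripper open.
Joint ranges: [-154.91, 154.91], [-16.99, 109.72], [-72.82, 74.43], [7.12, 147.25], [-82.49, 262.49], [11.32, 116.49], [-174.64, 174.64]. Speed limits (degrees/s): [159.86, 159.86, 180, 180, 180, 180, 180].

INTERFACE

Orientations are given as [roll, pitch, yaw] about the fixed x, y, z axes, in that order (R = Rz(yaw) Ry(pitch) Rx(roll)).
In Python, from station import robot, fingers, vision, workorder, recognise gives the robot as it stands. Calls block until the motion is done:
- robot.move_to(position, orientation): joint-space move of the TCP to a pose.
- robot.line_to(position, orientation=None, velocity=0.15, f_stop=None): straight line of the TCP; orientation=None keeps the orientation; velocity is the mean speed in m/s. With f_stop (N) it stops when the force on the tool has changed by that much, and returns True; else False.
- robot.move_j(angles): joint-space move.
- fingers.gripper_to(opening, force=None): opening from 0.0 (shut) to 1.0 (fully open); force is the grip in N (None keeps the last); returns when the fingers have stopped.
- robot.pause(seconds).
- robot.inverse_kinematics(position, orientation): joint angles nearest the present ones, or None.
- vision.grab_frame(name): name is "scene" or "top" or "wrist"; returns the picture (480x640x3 uint8, red, green, blue); there is no depth.
- vision.calibration(name): a dict with "mtx" (3x3 intrinsics, pixels), "k1" (the pictures are not rectified: a ray, as slopes to the right and down, at radius r is drawn at 1 + k1 r^2 times it, then the intrinsics apply), "extrinsics" (4x4, takes a point from world to camera coordinates); the wrist camera has in their place "T_tool_cam" (4x4, takes a point from camera to tool coordinates, whose origin is the TCP and whose axes are the flange's). Camera axes: x right, y up, looking along -z (the intrinsics and any distortion apply to the point x, -y, -z); pixel columns grow to the right and rows downward; lengths in m; the calibration is good to about 2 mm. A picture is of the moment at which its call begins: read the wrist's pose just before it. calibration takes no time and is no camera call.
A pose or a line that the arm cannot do raises robot.PlanningError and nothing moves.
- workorder.close_job(): hands the job in, once; it reports no verdict.
Trained networks look in the newest picture that a camera, given by its name, has taken for a name from the list of things; names that differ only in an ending like _2 or _b are one class to them, and where a whole thing is asked for, a point or a joint stands for the part that bears it (a point fixed in the world has none). Each returns a list of dicts, best first, with "p" (0 to 1); they miss things now and then, are a little off and sometimes report something else, mostly with a low value. They report only what shows in the picture. A call takes as long as a camera call.
- recognise(label, camera): "rect" ([centre column, centre row, width, height] in pixels, round what is visible of it).
Readings, each from a call of its own:
- robot.current_time_s(): time.
- robot.current_joint_positions(): joint angles.
- robot.current_dq(): joint speeds.
- robot.current_joint_torque(): joint torques, N m.
- robot.current_tool_pos(): TCP position.
- robot.current_eef_rot(): TCP orientation.
- robot.current_contact_force(): force on the tool from outside, world axes, zero at the start.
- robot.current_torque(): the same for the moment, N m.
- robot.current_finger_gap(): opening from 0.0 (shut) to 1.0 (fully open).
Only numpy, scipy, OpenCV 4.12 (cv2) and the standard library are available. Lean on these libraries where they do the work, as an engineer would, in place of code of your own. Each camera call takes 0.05 s, during which the arm holds its last target.

TASK

Unlock the clear hood of the tube shaker: press the spring catch paddle right down with one fingertip and, while keeping it down, push the bolt's upright tab with the other fingertip until the bolt is fully withdrawn. Then take the hand away so that the catch springs up again and keeps the bolt open. Do not grasp or lift anything: the hood stays on, and the things standing around stay where they are.

Things in the scene. Friction and masses are not known exactly. Their poses are not given: they have to be found in the camera images.
- shaker: White tube shaker, fixed, 250 (x) x 300 (y) mm, deck 85 mm above the bench. Origin: centre of its underside; x points from its front (robot side) to its back, z up. Lock on the deck's front: steel bolt, a 10 mm bar along y at x = -45 mm, its top 17 mm above the deck (guides at y = -59 to -47 and 60 to 72 mm reach 22 mm); the catch paddle lies parallel, 48 mm nearer the front.
- catch (a joint): Spring catch: 0 = up (as it starts and springs back), 0.008 m = pressed right down. Moves straight down without tilting, wherever along the paddle it is pressed; takes 3 N to start and 6 N at the bottom. While it is up its tooth blocks the bolt at either end of its travel; the bolt is free when the catch is more than 0.006 down.
- paddle (a point): Centre of the top face of the catch's dark steel paddle, a flat bar 26 mm wide (shaker x), 90 mm long (shaker y); the face is 34 mm above the deck when up, 26 mm when down. A fingertip can slide along it while pressing. A 15 mm wide tooth arm leaves its +x side, 21 mm to the -y side of this point, below the top face.
- bolt (a joint): Bolt: 0 = locked (nose over the hood's tongue), 0.030 m = fully withdrawn, against its stop. It withdraws towards the shaker's -y; needs about 2 to 3 N.
- tab (a point): Centre of the top edge of the bolt's steel thumb tab, an upright plate 24 mm wide (shaker x), 12 mm thick (shaker y), 17 to 52 mm above the deck, on the bolt axis; moves with the bolt, and starts 6 mm to the -y side of the paddle's centre. Push its +y face towards -y; beside that face, above the bar, 45 mm are free.
- hood: Clear plastic hood, loose, 112 (x) x 212 (y) x 52 mm plus a 22 mm high grey knob, over the tube block behind the lock; a dark tongue at its front left runs under the bolt's nose. Origin: centre of its underside, on the deck; its front wall stands 49 mm behind the bolt axis. Stays where it is.
- rack: Red tube rack, loose, 100 x 200 x 32 mm (own x, y, z), on the bench to the shaker's left (+y side); origin at the centre of its underside. Bystander.
- bottle: White capped bottle, loose, 42 mm across, 68 mm tall, on the bench to the shaker's right (-y side); origin at the centre of its underside. Bystander.
- vial: Small amber capped vial, loose, 22 mm across, 42 mm tall, standing on the front right of the deck; origin at the centre of its underside. Bystander.

How it is judged (in metres and radians):
On the way, in this order (a step that is already met when the one before it is completed fails the run):
1. a finger holds the catch down while the bolt is still locked (value of joint catch above 0.0055 m and value of joint bolt below 0.005 m and contact force between the fingers and catch above 1 N), for 0.05 s.
2. a finger pushes the bolt along while a finger holds the catch down (value of joint bolt between 0.006 and 0.0272 m and value of joint catch above 0.004 m and contact force between the fingers and catch above 0.5 N and contact force between the fingers and bolt above 0.5 N), for 0.02 s.
3. the bolt is fully withdrawn with a finger still holding the catch down (value of joint bolt above 0.0275 m and value of joint catch above 0.004 m and contact force between the fingers and catch above 1 N), for 0.05 s.
At the end, for the whole second after the job is handed in: The bolt is withdrawn to within 2.5 mm of its stop, the catch has sprung up again (within 1.5 mm), the hood is still on (moved less than 15 mm), and rack, bottle and vial stand within 20 mm of where they were (value of joint bolt above 0.0275 m and value of joint catch below 0.0015 m and distance of hood from where it was at the start of the episode below 0.015 m and distance of each of rack, bottle, vial from where it was at the start of the episode below 0.02 m and angle between each of bottle, vial's own z axis and vertical below 0.3 rad); the robot touches nothing.
It fails at once if the hood is lifted or shifted (distance of hood from where it was at the start of the episode above 0.015 m).
It fails at once if a bystander is lifted, carried or pushed away (distance of any of rack, bottle, vial from where it was at the start of the episode above 0.02 m).
It fails at once if a bystander is knocked over (angle between any of bottle, vial's own z axis and vertical above 0.5 rad).
It also fails if it takes over 53 s, if anything falls off the work surface, if the arm or the gripper's body presses on something with over 40 N, if the wrist force passes 120 N, or if a joint passes its speed limit or range.

## Working session

There is one attempt and no reset: what is moved stays moved. The work goes in short steps, each a Python script; the robot and the scene stay as the last script left them, time stands still between calls to the robot, and variables do not carry over. Pictures are saved under pics/ and viewed, and the job is handed in when it is done.

```bash
mkdir -p pics; ls; python3 - <<'E'
from station import robot, fingers, vision, workorder, recognise
import cv2
for n in ["scene","top","wrist"]:
    im=vision.grab_frame(n); cv2.imwrite(f"pics/{n}0.png",im[:,:,::-1])
    c=vision.calibration(n); print(n,c)
    for l in ["shaker","paddle","tab","bolt","catch","hood","rack","bottle","vial"]:
        try:
            r=recognise(l,n); print(l,[(round(d['p'],2),[round(v) for v in d['rect']]) for d in r[:2]])
        except Exception as e: print(l,e)
print(robot.current_time_s(),robot.current_tool_pos(),robot.current_eef_rot(),robot.tip_reach)
E
```

```text
pics
scene {'mtx': array([[588.36694108,   0.        , 314.05974325],
       [  0.        , 588.36694108, 244.10148094],
       [  0.        ,   0.        ,   1.        ]]), 'k1': -0.030927148548628443, 'extrinsics': array([[ 0.78962277,  0.61352714,  0.0089622 , -0.50732349],
       [-0.41923328,  0.528782  ,  0.73799259,  0.13950552],
       [ 0.44803943, -0.58649301,  0.6747493 , -1.32968953],
       [ 0.        ,  0.        ,  0.        ,  1.        ]])}
shaker [(0.95, [274, 327, 238, 208])]
paddle [(0.73, [237, 269, 49, 47])]
tab [(0.65, [259, 281, 76, 67])]
bolt [(0.82, [264, 281, 78, 64])]
catch [(0.6, [235, 266, 44, 44])]
hood [(0.74, [300, 313, 147, 136])]
rack [(0.69, [374, 258, 112, 78]), (0.63, [173, 310, 20, 30])]
bottle [(0.78, [153, 390, 29, 46]), (0.21, [271, 328, 233, 206])]
vial [(0.7, [175, 311, 18, 29]), (0.3, [273, 328, 232, 207])]
top {'mtx': array([[487.60630244,   0.        , 319.82491046],
       [  0.        , 487.60630244, 233.68459215],
       [  0.        ,   0.        ,   1.        ]]), 'k1': -0.09982031559069314, 'extrinsics': array([[-0.0110378 , -0.99
[... 563 characters left out ...]
73614,   0.        , 317.68058089],
       [  0.        , 330.60673614, 243.34602996],
       [  0.        ,   0.        ,   1.        ]]), 'k1': -0.030665125391318698, 'T_tool_cam': array([[ 1.04779207e-04,  9.55102931e-01,  2.96274164e-01,
         7.55349225e-02],
       [ 9.99999745e-01,  1.09247169e-04, -7.05837689e-04,
        -6.66625486e-04],
       [-7.06514759e-04,  2.96274163e-01, -9.55102676e-01,
        -1.52563122e-01],
       [ 0.00000000e+00,  0.00000000e+00,  0.00000000e+00,
         1.00000000e+00]])}
shaker []
paddle []
tab []
bolt []
catch []
hood []
rack []
bottle []
vial []
1.5 [ 0.23075535 -0.49926876  0.22129656] [ 1.79998667e+02 -1.23414929e-03  2.48063739e+01] 0.017
```

View pics/top0.png

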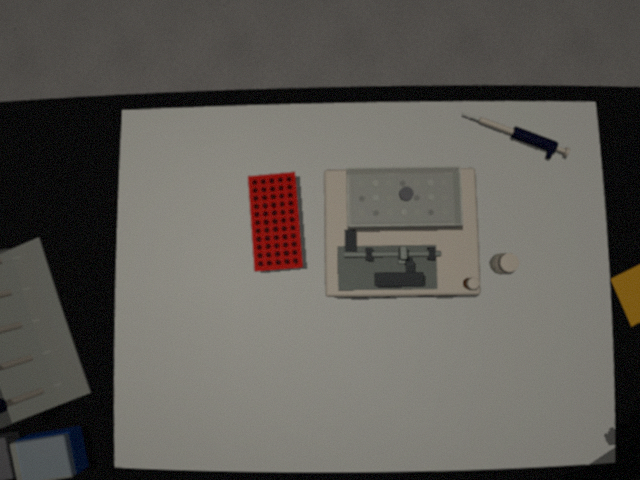

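View pics/scene0.png

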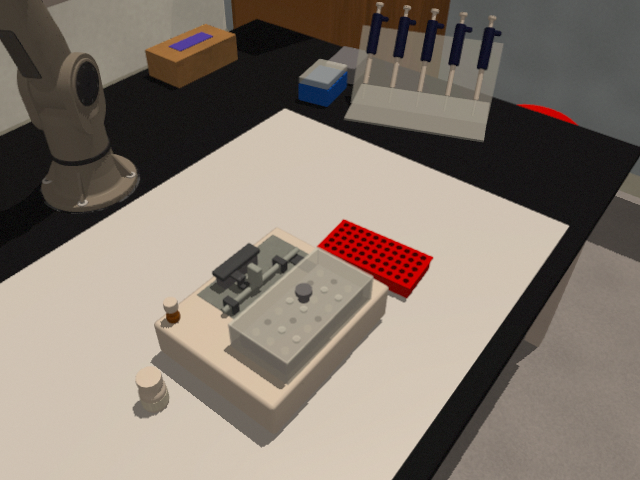

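```bash
cat > h.py <<'E'
import numpy as np, cv2
from station import robot, fingers, vision, workorder, recognise
from scipy.spatial.transform import Rotation as R
def cam(name, pose=None):
    c=vision.calibration(name); K=c["mtx"]; k=c["k1"]
    if name=="wrist":
        p,o=pose; T=np.eye(4); T[:3,:3]=R.from_euler("xyz",o,degrees=True).as_matrix(); T[:3,3]=p
        E=np.linalg.inv(T@c["T_tool_cam"])
    else: E=c["extrinsics"]
    return K,k,E
def proj(P,C):
    K,k,E=C; q=np.atleast_2d(P)@E[:3,:3].T+E[:3,3]
    s=np.stack([q[:,0]/-q[:,2],-q[:,1]/-q[:,2]],1); s=s*(1+k*(s**2).sum(1,keepdims=True))
    return s*[K[0,0],K[1,1]]+K[:2,2]
def unproj(uv,z,C):
    K,k,E=C; d=cv2.undistortPoints(np.array(uv,float).reshape(-1,1,2),K,np.array([k,0,0,0.]))[:,0]
    r=np.stack([d[:,0],-d[:,1],-np.ones(len(d))],1)@E[:3,:3]; o=-E[:3,:3].T@E[:3,3]
    return o+r*((z-o[2])/r[:,2])[:,None]
def sh(pts,x,y,yaw):
    a=np.radians(yaw);M=np.array([[np.cos(a),-np.sin(a),0],[np.sin(a),np.cos(a),0],[0,0,1]])
    return np.atleast_2d(pts)@M.T+[x,y,0]
# model pts, lengths m; paddle centre y=p unknown
E
python3 - <<'E'
from h import *
C=cam("top")
print(unproj([[404,251]],.085+.052,C),unproj([[400,274]],.085+.034,C))
print(unproj([[325,168],[475,167],[325,296],[480,296]],.085,C))
print(unproj([[470,284]],.127,C))
im=cv2.imread("pics/top0.png")[150:310,310:520]; cv2.imwrite("pics/topz.png",cv2.resize(im,None,fx=3.8,fy=3.7,interpolation=cv2.INTER_CUBIC))
from station import robot
for y in (90,-90):
  print(robot.inverse_kinematics([.48,-.06,.3],[180,0,y]))
E
```

```text
[[ 0.57333362 -0.07179278  0.137     ]] [[ 0.53209497 -0.0658024   0.119     ]]
[[ 0.74212895  0.07086239  0.085     ]
 [ 0.73990792 -0.22419686  0.085     ]
 [ 0.49259839  0.07389175  0.085     ]
 [ 0.48825137 -0.22280659  0.085     ]]
[[ 0.51166809 -0.19277183  0.127     ]]
[ 33.16811307  10.5019904  -33.30917133  86.70301016   5.77109855
  84.51840366  -0.25149044]
[ -47.21809799   13.12488475   64.50971146   89.31926134  -11.87254654
   85.05807951 -162.26488007]
```

View pics/topz.png

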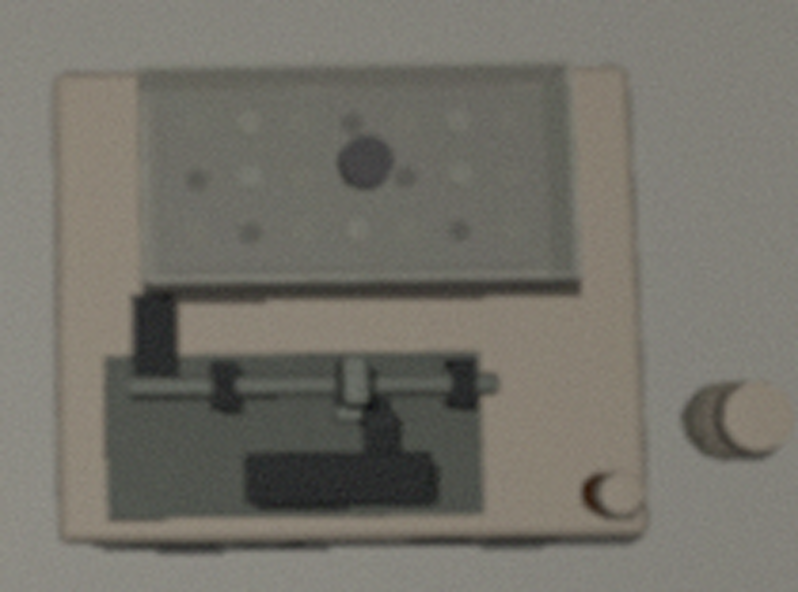

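```bash
python3 - <<'E'
from h import *
robot.move_to([.545,-.04,.30],[180,0,90])
fingers.gripper_to(0.40)
print(robot.current_finger_gap(),robot.current_time_s())
p,o=robot.current_tool_pos(),robot.current_eef_rot(); print(p,o)
im=vision.grab_frame("wrist"); cv2.imwrite("pics/w1.png",im[:,:,::-1])
np.save("w1.npy",np.array([p,o]))
for l in ["tab","paddle"]: print(l,recognise(l,"wrist")[:1])
C=cam("wrist",(p,o))
im=vision.grab_frame("top"); cv2.imwrite("pics/t1.png",im[:,:,::-1])
E
```

```text
0.40148867690081425 4.075
[ 0.54499607 -0.03999579  0.30001653] [1.79998926e+02 3.49578944e-04 9.00015386e+01]
tab [{'rect': [342.9, 218.3, 28.0, 163.3], 'p': 0.64}]
paddle [{'rect': [311.2, 236.2, 51.3, 88.3], 'p': 0.69}]
```

View pics/w1.png

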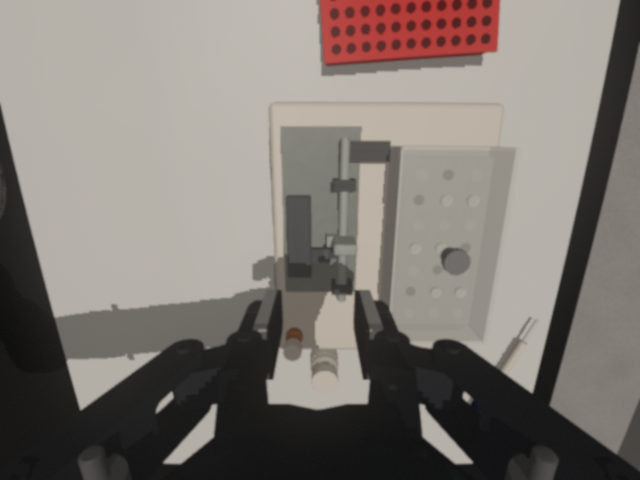

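```bash
python3 - <<'E'
from h import *
im=cv2.imread("pics/w1.png")[95:365,240:420]; cv2.imwrite("pics/w1z.png",cv2.resize(im,None,fx=2.2*2,fy=2.2,interpolation=cv2.INTER_CUBIC) if 0 else cv2.resize(im[85:235],None,fx=4,fy=4,interpolation=cv2.INTER_CUBIC))
E
```

```text
(no output)
```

View pics/w1z.png

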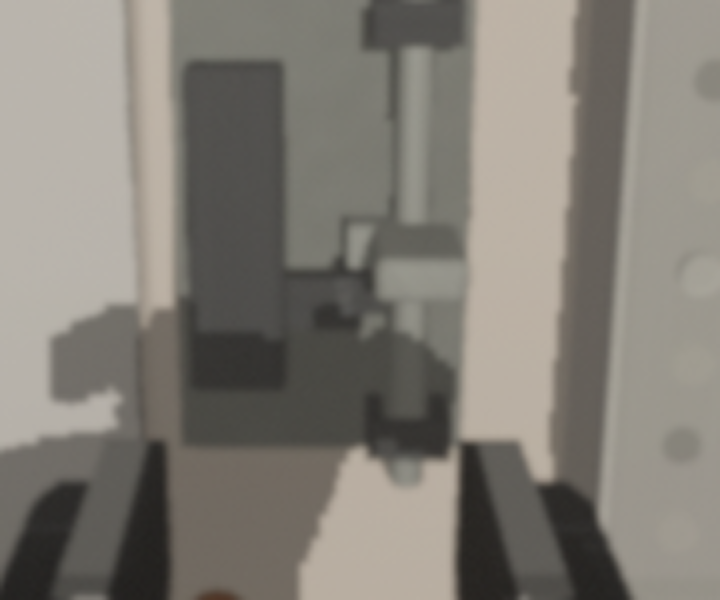

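```bash
python3 - <<'E'
from h import *
po=np.load("w1.npy"); C=cam("wrist",po)
f=lambda u,v:(240+u/4-.5*.75,180+v/4-.375)
pad=[f(185,61),f(284,61),f(191,388),f(286,388)]
P=unproj(pad,.119,C); print("paddle\n",P.round(4),P.mean(0))
tb=[f(376,259),f(466,259),f(377,300),f(466,300)]
T=unproj(tb,.137,C); print("tab\n",T.round(4),T.mean(0))
print("deck",unproj([(271,104),(503,105),(274,300)],.085,C).round(4))
# fingertips: project expected tips
for dz in (.017,.010): print(proj([[po[0][0]+s*.024,po[0][1],po[0][2]-dz] for s in(-1,1)],C))
Ct=cam("top"); g=lambda u,v:(310+u/3.8-.37,150+v/3.7-.37)
P=unproj([g(246,453),g(438,453),g(246,507),g(438,507)],.119,Ct);print("top paddle\n",P.round(4),P.mean(0))
P=unproj([g(342,357),g(369,357),g(342,404),g(369,404)],.137,Ct);print("top tab\n",P.round(4),P.mean(0))
E
```

```text
paddle
 [[ 0.5126 -0.0162  0.119 ]
 [ 0.5376 -0.0162  0.119 ]
 [ 0.5117 -0.1056  0.119 ]
 [ 0.5376 -0.1055  0.119 ]] [ 0.52485348 -0.06086345  0.119     ]
tab
 [[ 0.5607 -0.063   0.137 ]
 [ 0.5832 -0.063   0.137 ]
 [ 0.5611 -0.0739  0.137 ]
 [ 0.5836 -0.0739  0.137 ]] [ 0.57214575 -0.06842669  0.137     ]
deck [[ 0.4964  0.0729  0.085 ]
 [ 0.7384  0.0733  0.085 ]
 [ 0.491  -0.1512  0.085 ]]
[[275.37626813 283.52276684]
 [361.27438635 283.51008703]]
[[273.80188499 288.88656354]
 [362.91260168 288.87225771]]
top paddle
 [[ 0.5363 -0.0186  0.119 ]
 [ 0.535  -0.1119  0.119 ]
 [ 0.5095 -0.018   0.119 ]
 [ 0.5081 -0.1111  0.119 ]] [ 0.52223382 -0.06491828  0.119     ]
top tab
 [[ 0.5823 -0.0641  0.137 ]
 [ 0.5822 -0.077   0.137 ]
 [ 0.5592 -0.0635  0.137 ]
 [ 0.5591 -0.0764  0.137 ]] [ 0.57069898 -0.07023826  0.137     ]
```

```bash
python3 - <<'E'
from h import *
robot.line_to([.5477,-.045,.175],[180,0,89.2],velocity=.12)
print(robot.current_time_s(),robot.current_contact_force())
p,o=robot.current_tool_pos(),robot.current_eef_rot()
a=vision.grab_frame("wrist"); b=vision.grab_frame("scene")
np.save("w2.npy",np.array([p,o]))
cv2.imwrite("pics/w2.png",a[:,:,::-1])
cv2.imwrite("pics/s2.png",cv2.resize(b[180:360,140:380,::-1],None,fx=3.3,fy=3.3,interpolation=cv2.INTER_CUBIC))
E
```

```text
5.4667 [ 0.00357093  0.15523348 -0.47031361]
```

View pics/w2.png

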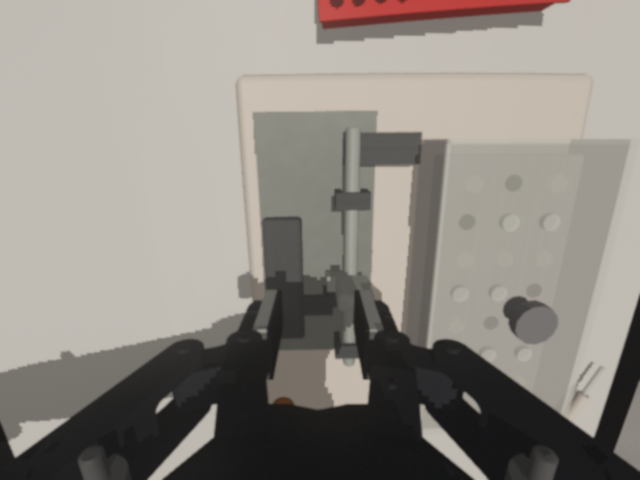

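View pics/s2.png

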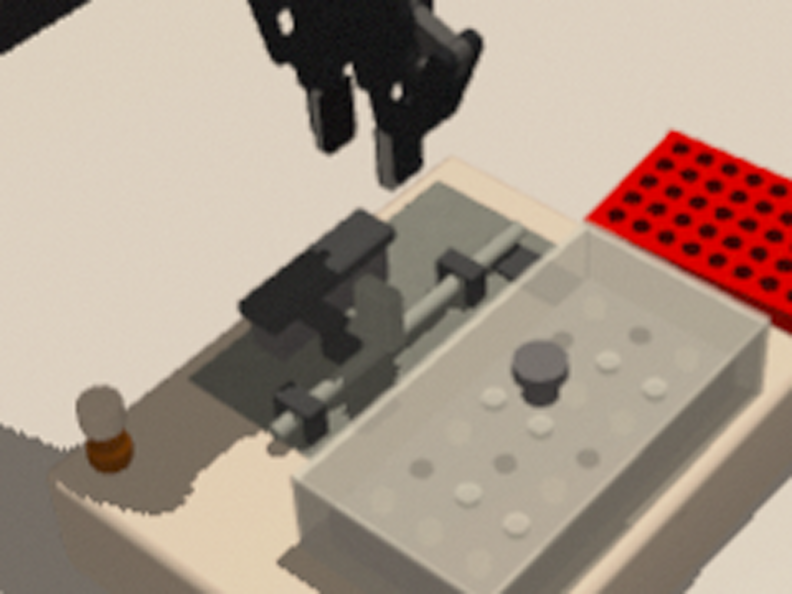

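```bash
python3 - <<'E'
from h import *
x,y=.5477,-.045
r=robot.line_to([x,y,.112],velocity=.03,f_stop=2.0)
print(r,robot.current_tool_pos(),robot.current_contact_force(),robot.current_time_s())
a=vision.grab_frame("wrist"); b=vision.grab_frame("scene")
cv2.imwrite("pics/w3.png",a[:,:,::-1])
cv2.imwrite("pics/s3.png",cv2.resize(b[180:360,140:380,::-1],None,fx=3.3,fy=3.3,interpolation=cv2.INTER_CUBIC))
E
```

```text
False [ 0.54784235 -0.04499115  0.11216148] [-0.23308434  0.12126831  0.03908983] 7.8167
```

View pics/s3.png

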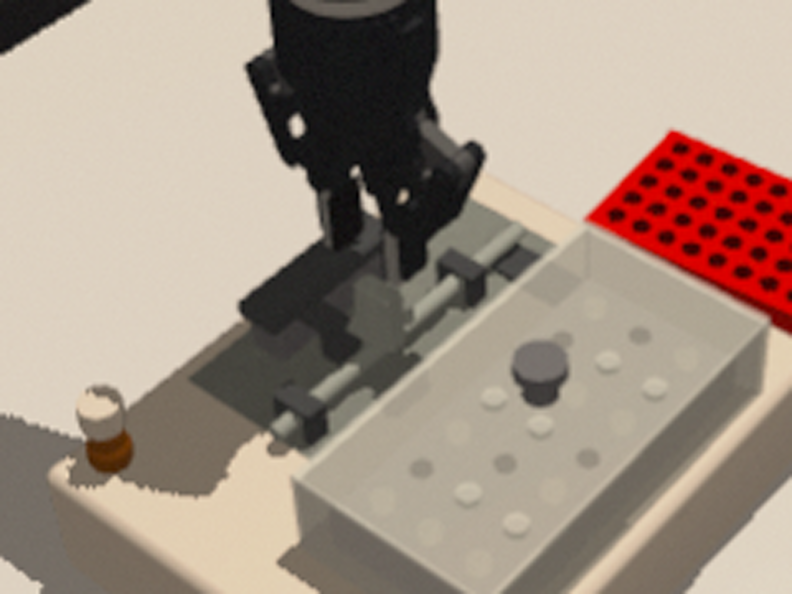

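View pics/w3.png

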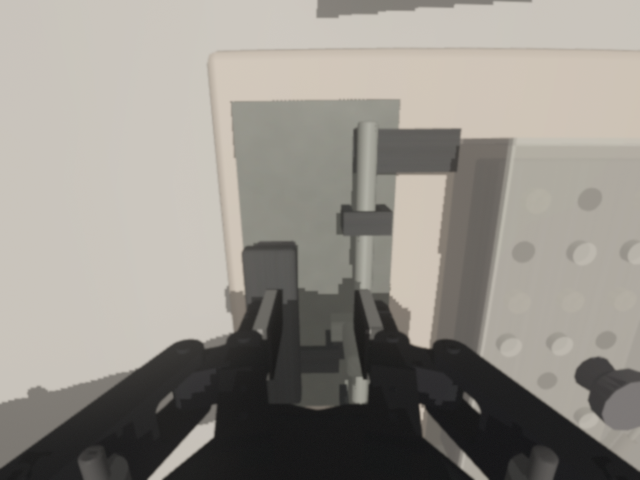

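```bash
python3 - <<'E'
from h import *
p,o=robot.current_tool_pos(),robot.current_eef_rot(); C=cam("wrist",(p,o)); print(p,o)
for z in (.119,.111):
  print(z,proj([[.5115+.001,-.017,z],[.5375,-.017,z],[.511,-.106,z],[.537,-.106,z]],C).round(0))
for d in (.017,.01,.005,0,-.005):
  print(d,proj([[p[0]+s,p[1]+.011,p[2]-d] for s in (-.031,-.017,.017,.031)],C).round(0).tolist())
Cs=cam("scene")
for d in (.017,.01,.005,0,-.005):
  q=proj([[p[0]+s,p[1],p[2]-d] for s in (-.024,.024)],Cs); print(d,((q-[140,180])*3.3).round(0).tolist())
q=proj([[.5375,-.017,.119],[.511,-.106,.119],[.537,-.106,.119]],Cs);print(((q-[140,180])*3.3).round(0).tolist())
E
```

```text
[ 0.54776763 -0.04498908  0.11208192] [1.79990129e+02 2.90141748e-04 8.91993520e+01]
0.119 [[242. 250.]
 [296. 250.]
 [253. 404.]
 [300. 404.]]
0.111 [[245. 245.]
 [297. 245.]
 [256. 394.]
 [301. 393.]]
0.017 [[262.0, 266.0], [287.0, 266.0], [349.0, 265.0], [375.0, 264.0]]
0.01 [[260.0, 271.0], [286.0, 270.0], [350.0, 269.0], [377.0, 269.0]]
0.005 [[258.0, 274.0], [285.0, 274.0], [351.0, 273.0], [378.0, 273.0]]
0 [[256.0, 278.0], [284.0, 278.0], [352.0, 277.0], [380.0, 277.0]]
-0.005 [[254.0, 282.0], [283.0, 282.0], [353.0, 281.0], [382.0, 281.0]]
0.017 [[342.0, 277.0], [411.0, 318.0]]
0.01 [[341.0, 267.0], [411.0, 308.0]]
0.005 [[340.0, 260.0], [410.0, 301.0]]
0 [[339.0, 253.0], [410.0, 294.0]]
-0.005 [[338.0, 246.0], [409.0, 287.0]]
[[395.0, 225.0], [235.0, 298.0], [273.0, 322.0]]
```

```bash
python3 - <<'E'
from h import *
x,y=.5477,-.045
r=robot.line_to([x,y,.098],velocity=.015,f_stop=2.0)
print(r,robot.current_tool_pos(),robot.current_contact_force(),robot.current_time_s())
b=vision.grab_frame("scene")
cv2.imwrite("pics/s4.png",cv2.resize(b[180:360,140:380,::-1],None,fx=3.3,fy=3.3,interpolation=cv2.INTER_CUBIC))
E
```

```text
True [ 0.54779971 -0.04493953  0.10732621] [-0.81075836 -0.05870023  4.64379492] 8.3917
```

View pics/s4.png

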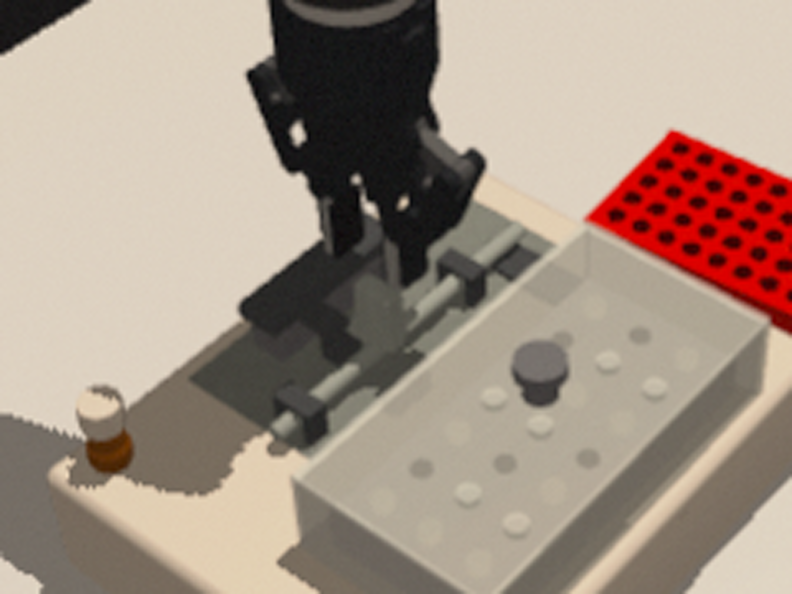

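```bash
python3 - <<'E'
from h import *
x,y=.5477,-.045
for z in (.106,.104,.102,.100,.0985,.0975,.0965,.0955):
    r=robot.line_to([x,y,z],velocity=.02,f_stop=9.0)
    print(r,robot.current_tool_pos().round(4),robot.current_contact_force().round(2),robot.current_finger_gap())
    if r or robot.current_contact_force()[2]>12: break
print(robot.current_time_s())
a=vision.grab_frame("wrist"); b=vision.grab_frame("scene")
cv2.imwrite("pics/w5.png",a[:,:,::-1])
cv2.imwrite("pics/s5.png",cv2.resize(b[180:360,140:380,::-1],None,fx=3.3,fy=3.3,interpolation=cv2.INTER_CUBIC))
E
```

```text
False [ 0.5478 -0.045   0.1061] [-0.14  0.7   2.53] 0.3997132220266891
False [ 0.5478 -0.045   0.104 ] [-0.02  0.47  4.7 ] 0.4026432803893741
False [ 0.5478 -0.045   0.1021] [-0.37  0.59  5.1 ] 0.4032287826841296
False [ 0.5478 -0.0449  0.1003] [-0.71  0.61  5.47] 0.4033702552948145
False [ 0.548  -0.0448  0.1   ] [-1.63  0.57 10.47] 0.4006386998015597
False [ 0.548  -0.0447  0.0999] [-2.18 -0.5  15.95] 0.39762165294411844
9.9417
```

View pics/s5.png

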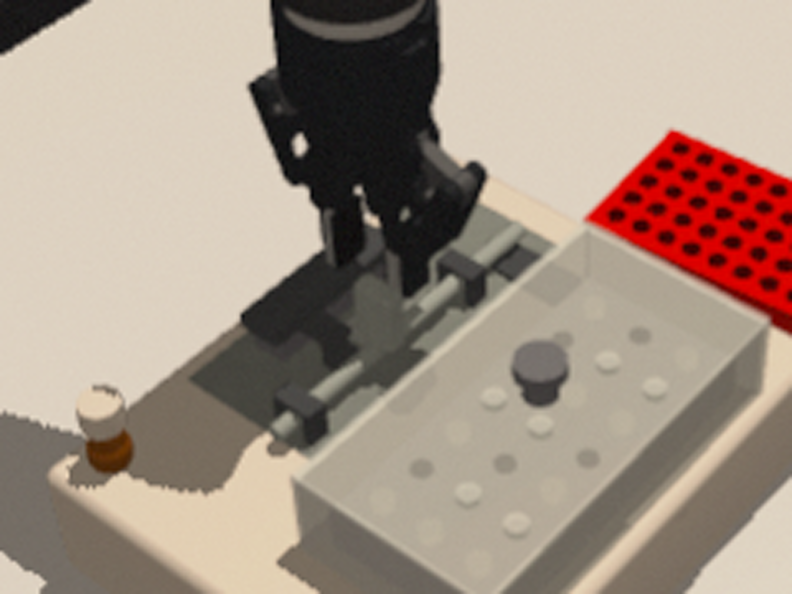

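View pics/w5.png

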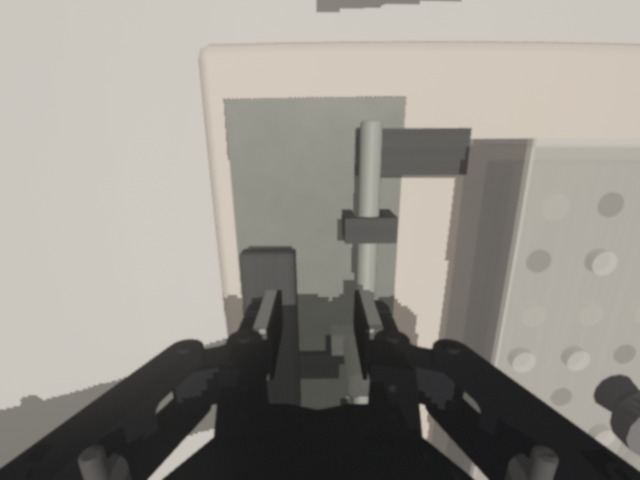

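```bash
python3 - <<'E'
from h import *
x,y,z=.5477,-.045,.0985
robot.line_to([x,y,z],velocity=.02); print(robot.current_contact_force().round(2))
for i in range(1,13):
    d=.004*i
    r=robot.line_to([x-.014*d,y-d,z],velocity=.03,f_stop=14.0)
    f=robot.current_contact_force()
    print(i,r,robot.current_tool_pos().round(4),f.round(2))
    if r or f[1]>14: break
print(robot.current_time_s())
a=vision.grab_frame("wrist"); b=vision.grab_frame("scene")
cv2.imwrite("pics/w6.png",a[:,:,::-1])
cv2.imwrite("pics/s6.png",cv2.resize(b[180:360,140:380,::-1],None,fx=3.3,fy=3.3,interpolation=cv2.INTER_CUBIC))
E
```

```text
[-1.76 -0.07 10.6 ]
1 False [ 0.5481 -0.0454  0.1001] [-2.98  4.52 10.67]
2 False [ 0.5485 -0.0483  0.1002] [-0.96  5.6   9.25]
3 False [ 0.5488 -0.052   0.1002] [-0.43  7.17  9.65]
4 False [ 0.5487 -0.0548  0.1002] [ 0.21  7.21 10.88]
5 False [ 0.5488 -0.0584  0.1003] [-0.34  8.1  10.45]
6 False [ 0.5487 -0.0624  0.1002] [-0.77  8.21  9.93]
7 False [ 0.5487 -0.0664  0.1003] [-0.35  8.53  8.99]
8 False [ 0.5487 -0.0705  0.1002] [0.2  7.61 9.77]
9 False [ 0.5488 -0.0747  0.1003] [-0.29  7.81 10.96]
10 False [ 0.5487 -0.0789  0.1002] [-0.99  7.33  9.24]
11 False [ 0.5487 -0.0812  0.1003] [-0.86 10.11  9.96]
12 False [ 0.5487 -0.0813  0.1003] [-0.69 13.71  9.63]
13.6917
```

View pics/s6.png

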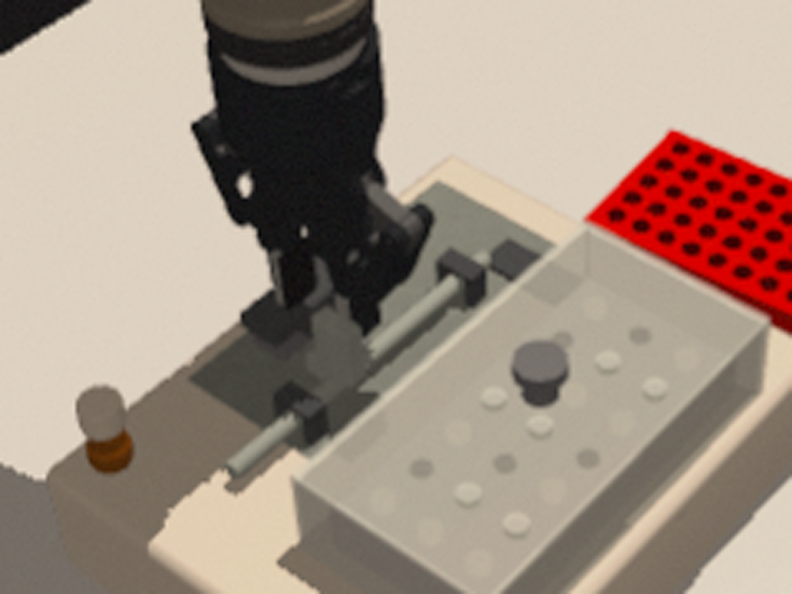

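View pics/w6.png

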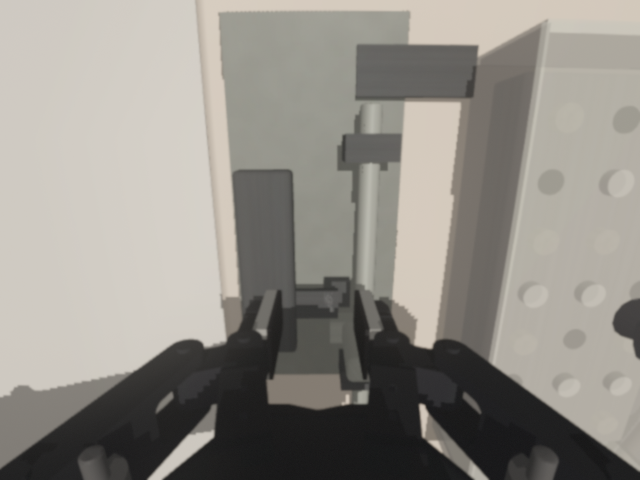

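```bash
python3 - <<'E'
from h import *
robot.pause(.15)
x,y=.547,-.088
for z in (.104,.110,.114):
    robot.line_to([x,y,z],velocity=.03); print(robot.current_tool_pos().round(4),robot.current_contact_force().round(2))
robot.line_to([x,-.078,.118],velocity=.03)
robot.line_to([x,-.075,.20],velocity=.08)
robot.line_to([x,-.04,.30],velocity=.15)
print(robot.current_tool_pos().round(4),robot.current_contact_force().round(2),robot.current_time_s())
p,o=robot.current_tool_pos(),robot.current_eef_rot()
a=vision.grab_frame("wrist"); b=vision.grab_frame("scene")
np.save("w7.npy",np.array([p,o]))
cv2.imwrite("pics/w7.png",cv2.resize(a[95:320,240:440,::-1],None,fx=2.6,fy=2.6,interpolation=cv2.INTER_CUBIC))
cv2.imwrite("pics/s7.png",cv2.resize(b[180:420,120:440,::-1],None,fx=2.5,fy=2.5,interpolation=cv2.INTER_CUBIC))
E
```

```text
[ 0.5481 -0.0813  0.1043] [0.94 8.07 3.2 ]
[ 0.5464 -0.0813  0.109 ] [0.86 8.1  0.58]
[ 0.5451 -0.0813  0.1121] [-0.48  7.21 -2.04]
[ 0.5465 -0.0406  0.2989] [-0.36 -0.7   0.33] 17.5167
```

View pics/s7.png

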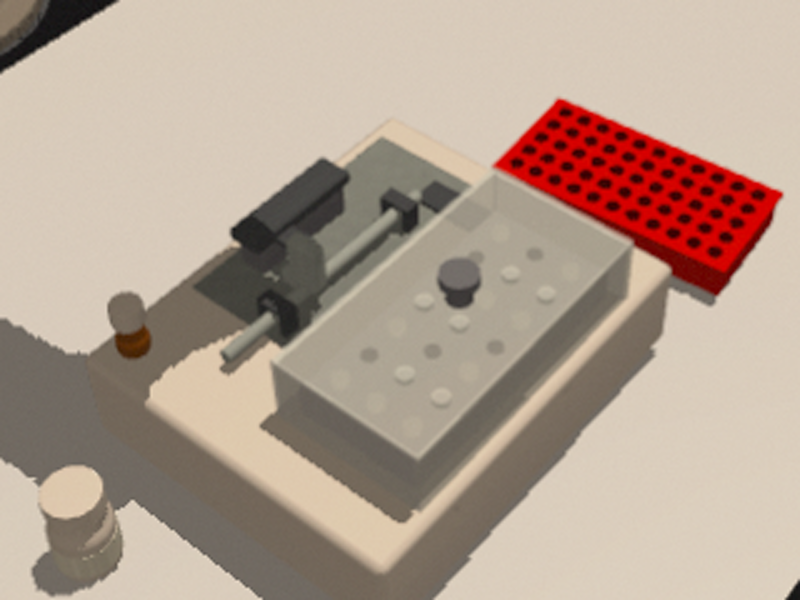

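View pics/w7.png

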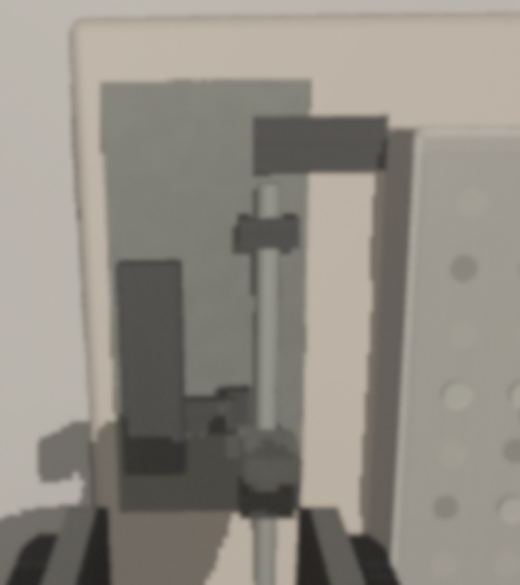

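```bash
python3 - <<'E'
from h import *
C=cam("wrist",np.load("w7.npy"))
print(unproj([(240+270/2.6,95+474/2.6)],.137,C))
b=vision.grab_frame("scene"); g1=cv2.cvtColor(b,cv2.COLOR_RGB2GRAY); im0=cv2.imread("pics/scene0.png"); g0=cv2.cvtColor(im0,cv2.COLOR_BGR2GRAY)
# paddle front-left end patch shift
for n,(x0,x1,y0,y1) in {"paddle":(205,265,240,285),"vial":(160,190,292,328),"bottle":(130,175,360,415),"knobhood":(285,320,275,310),"hoodcorner":(335,380,250,300),"rack":(325,440,215,300)}.items():
    t=cv2.Canny(cv2.GaussianBlur(g0,(3,3),0),40,90)[y0:y1,x0:x1].astype('f4') if 0 else g0[y0:y1,x0:x1]
    m=cv2.matchTemplate(g1[y0-12:y1+12,x0-12:x1+12],t,cv2.TM_CCOEFF_NORMED); _,s,_,l=cv2.minMaxLoc(m); print(n,round(s,3),l[0]-12,l[1]-12)
Cs=cam("scene"); print(proj([[.5375,-.062,.119],[.5375,-.062,.111]],Cs))
pair=np.hstack([im0[225:325,190:310],b[225:325,190:310,::-1]]); cv2.imwrite("pics/cmp.png",cv2.resize(pair,None,fx=3.3,fy=3.3,interpolation=cv2.INTER_CUBIC))
E
```

```text
[[ 0.57171468 -0.09917717  0.137     ]]
paddle 0.938 0 0
vial 0.626 0 0
bottle 0.773 0 0
knobhood 0.999 0 0
hoodcorner 1.0 0 0
rack 1.0 0 0
[[241.55054512 262.72924652]
 [241.90835771 266.17768044]]
```

View pics/cmp.png

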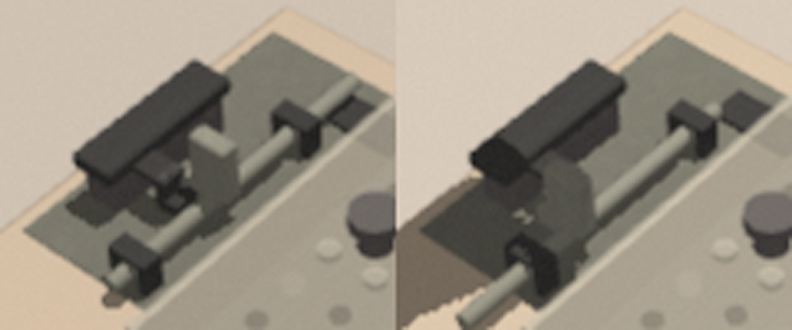

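```bash
python3 - <<'E'
from h import *
workorder.close_job(); print(robot.current_time_s())
E
```

```text
the job is handed in; nothing more can be done
the job is handed in; nothing more can be done
```

The hood is unlocked and the job is handed in; it gave no verdict. By the last pictures the bolt is withdrawn and the catch has sprung up again.

- **Catch:** I pressed the paddle down with one fingertip. The force rose from about 3 to 5.5 N over roughly 7 mm and then climbed sharply at the bottom stop.
- **Bolt:** Keeping about 10 N on the paddle, I slid the hand towards -y so the other fingertip pushed the tab. The side force rose at the end as the bolt met its stop.
- **Release:** I lifted straight up, with the fingertip still against the tab until the catch had risen. The hand was then well clear, at 0.30 m.

**Last checks:**
- The tab had moved about 30 mm, from y ≈ -0.069 to -0.099.
- The paddle's picture position matches the start to within a pixel; pressed down it would have shown about 3.5 pixels lower.
- Hood and rack showed no shift (match 1.0).
- Vial and bottle also showed none, but their matches were weaker (0.63 and 0.77), probably because the arm's shadow fell on them. Both stand upright in the picture.
- The last time reading, before the final pictures, was 17.5 s.

**One disagreement:** the fingertips met the paddle about 12 mm lower on the TCP than its stated height means (they were behind the TCP, not 17 mm ahead). I relied on the contact force instead of the 17 mm `robot.tip_reach`.

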